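Set square tube against the fence and length stop of a cut-off saw

ROBOT

A 7-joint arm with a two-finger parallel gripper is mounted at the origin on the work surface. World frame = base frame: x ahead of the robot, y to its left, z up, the work surface at z = 0. Lengths are in m, angles in rad, forces in N, time in s.
With the tool pointing down it reaches from about 0.425 to 0.825 m from the base axis. Payload 3.6 kg.
Tool frame: the origin (TCP) lies at the very end of the fingers, on their centre line; the grasp point (between the pads) lies 19 mm behind it; z points along the fingers, y is the line along which they close (so a half turn about z gives the same grasp; the last joint's range is limited). The gripper opens to 93 mm and grips with 3 to 60 N. Pads are 15 mm wide; open, the fingers measure 128 mm over their backs; the gripper's body (75 mm by 188 mm) begins 65 mm behind the grasp point.
Start: joints at [-1.151, 0.615, -0.013, 1.423, 0.008, 1.103, -0.04], TCP at [0.28, 0.586, 0.219] pointing down, gripper open.
Joint ranges: [-3.12, 3.12], [-0.3, 2.06], [-1.34, 1.32], [0.26, 2.42], [-1.36, 4.5], [0.01, 1.98], [-2.84, 2.84]. Speed limits (rad/s): [2.79, 2.79, 3.14, 3.14, 3.14, 3.14, 3.14].

INTERFACE

Orientations are given as a 3x3 rotation matrix whose columns are the frame's x, y, z axes.
In Python, from station import bot, vision, spotter gives the robot as it stands.
- The arm moves only by the shell command python3 -m crank 'ROWS'. ROWS is JSON, one flat list of numbers, 7 for each row, row after row: the shift along the world's x, y, z in mm, then the turn, a rotation vector about the world's x, y, z in degrees, then the closure, from -1 (fully open) to 1 (shut), so that 0 is half open. A call has 1 to 10 rows; each row shifts and turns the commanded pose from where the row before left it; what a row does not reach is not made up. A row lasts 1/8 s, in which the tool goes at most 62.5 mm and 10.7 degrees, less where a joint would pass 70% of its speed; a pose out of reach is approached as far as the arm can. A call with a gripper value outside its range is refused whole. The fingers move at their own pace and stop on an object; the grip force is fixed at half the most. Time passes only in rows, so rows that do not move let the fingers close. It gives the time, the measured TCP pose, the force, the opening and the grip force at its end, in the units of the state.
- bot.state(): the state, without advancing time (a new reading comes with each control period).
- vision.read_camera(name): name is "scene" or "top"; returns the picture (420x560x3 uint8, red, green, blue); there is no depth.
- vision.camera_info(name): a dict with "fx", "fy", "cx", "cy" (pixels), "world_to_cam" (4x4, takes a point from world to camera coordinates). Camera axes: x right, y down, z forward; pixel columns grow to the right and rows downward; lengths in m; the calibration is good to about 2 mm. A picture is of the moment at which its call begins. camera_info takes no time and is no camera call.
- bot.job_done(): hands the job in; it is judged then, once.
Trained networks look in the newest picture that a camera, given by its name, has taken for a name from the list of things; names that differ only in an ending like _2 or _b are one class to them, and where a whole thing is asked for, a point or a joint stands for the part that bears it (a point fixed in the world has none). Each returns a list of dicts, best first, with "score" (0 to 1); they miss things now and then, are a little off and sometimes report something else, mostly with a low value. They report only what shows in the picture. A call takes as long as a camera call.
- spotter.boxes_of(name, camera): "rect" ([centre column, centre row, width, height] in pixels, round what is visible of it).
The state is a dict: "time_s": time; "joint_pos": joint angles; "dq": joint speeds; "effort": joint torques, N m; "eef_pos": TCP position; "eef_rot": TCP orientation; "force": force on the tool from outside, world axes, zero at the start; "moment": the same for the moment, N m; "finger_gap": opening from 0.0 (shut) to 1.0 (fully open); "grip_force": force on a finger pad.
Only numpy, scipy, OpenCV 4.12 (cv2) and the standard library are available. Lean on these libraries where they do the work, as an engineer would, in place of code of your own. Each camera call takes 0.05 s, during which the arm holds its last target. There are 200 camera calls.

TASK

Set up the long square steel tube for its cut: push it away from the robot until it lies flat along the fence, and along the fence to the robot's right until its end butts against the length stop. Push it only, never lift it off the bed, and be gentle at the stop, which is only lightly clamped and must keep its setting. Leave the saw head parked up and everything else where it stands.

Things in the scene. Friction and masses are not known exactly. Their poses are not given: they have to be found in the camera images.
- station: fixed cut-off station at a varying yaw: grey steel bed plate 300 x 620 x 10 mm with fence, length stop and grinder. Origin on the bench under the bed; x points across the bed to the fence (away from the robot), y along the fence (robot's left), z up. Bed top z = 10 mm, spanning x -110 to 190, y -310 to 310 mm. Grinder pivot behind the fence at x 145, y -193 mm
- fence_face (a point): point on the fence's flat front face, at station x 50, y 0, z 30 mm; axes as the station. The fence is an upright dark steel angle: front face = the plane station x 50 mm, from y -300 to 280 mm, top 40 mm above the bed. The tube belongs in front of it (smaller x)
- stop_face (a point): centre of the length stop's flat butting face, looking along station +y; meets tube_right_end when the tube is home. Axes as the station. 15 mm in front of the fence, 15 mm above the bed. The stop is an aluminium block 34 mm long with a black thumbscrew (top 67 mm above the bed), on the fence 195 to 265 mm right (-y) of the station's origin, filling 1 to 41 mm in front of it
- stop (a joint): position of the length stop along the fence, m, growing to station +y (0 = stop face at station y -230 mm). Clamped: a push of more than about 20 N makes it slip, and it stays where it slipped to
- tube: the loose stock: straight square steel tube 30 x 30 mm, 300 mm long, about 0.5 kg, lying on the bed in front of the fence, askew and short of the stop. Origin at the centre of its underside; y along its length (roughly the station's y), z up. It slides on the bed at a push of about 2 to 6 N
- tube_right_end (a point): centre of the tube's right-hand end face (tube y -150 mm, 15 mm above its underside)
- tube_left_end (a point): centre of the tube's left-hand end face (tube y +150 mm, 15 mm above its underside)
- saw_head (a joint): swing of the saw head, a battery angle grinder on an arm, rad: 0 = parked up, growing as it is pulled down; a spring holds it up. Parked, it fills station y -235 to -135, x 85 to 225 mm, up to 0.49 m above the bench; its 125 mm disc is in the plane y -155 mm, lowest edge 0.16 m above the bench
- offcut: bystander: a 55 mm offcut of the same 30 mm tube, lying on the bench in front of the bed. Origin centre of the underside
- bolt: bystander: hex bolt 52 mm tall standing on its 27 mm head at the right front of the bed. Origin centre of the underside
- socket: bystander: steel wrench socket 28 mm across, 36 mm tall, standing at the right front of the bed. Origin centre of the underside
- tape: bystander: black tape measure 36 x 70 x 62 mm, on the bench in front of the bed. Origin centre of the underside
- file: bystander: flat file with a wooden handle, 316 mm long, 26 mm high, on the bench beyond the left end of the bed, along x. Origin under its shank
- pliers: bystander: locking pliers 180 mm long, 20 mm high, on the bench beyond the right end of the bed. Origin near the middle, on the bench
- goggles: bystander: yellow cup goggles 144 x 68 mm, 36 mm high, on the bench in front of the bed. Origin centre of the underside

How it is judged:
By the outcome, as a careful person would: the job done as asked, in the order asked, and still so for the second after the job is handed in, with the robot touching nothing.
It also fails if it takes over 54 s, if anything falls off the work surface, if the arm or the gripper's body presses on something with over 40 N, if the wrist force passes 120 N, or if a joint passes its speed limit or range.

## Working session

There is one attempt and no reset: what is moved stays moved. The work goes in short steps, Python scripts to look and compute and a shell command to move; the robot and the scene stay as the last step left them, time stands still between calls to the robot, and variables do not carry over. Pictures are saved under pics/ and viewed, at most 13 in all, crops included, and the job is handed in when it is done.

```bash
mkdir -p pics
python3 - <<'E'
from station import bot,vision,spotter
import cv2,numpy as np
for c in("scene","top"):
    im=vision.read_camera(c); cv2.imwrite(f"pics/{c}0.png",im[:,:,::-1])
    i=vision.camera_info(c); print(c,i["fx"],i["cx"],i["cy"],np.round(i["world_to_cam"],3).tolist())
    for n in("tube","stop","tube_right_end","tube_left_end","stop_face","bolt","socket"):
        r=spotter.boxes_of(n,c); print(n,[(np.round(d["rect"]).tolist(),round(d["score"],2)) for d in r[:2]])
s=bot.state();print(s["time_s"],s["eef_pos"],s["eef_rot"],s["force"])
E
```

```text
scene 533.1048716974744 274.5362851862511 218.95639759494912 [[0.999, 0.037, 0.018, -0.546], [0.039, -0.701, -0.712, 0.046], [-0.014, 0.712, -0.702, 1.433], [0.0, 0.0, 0.0, 1.0]]
tube [([266.0, 227.0, 13.0, 89.0], 0.62)]
stop [([295.0, 299.0, 27.0, 27.0], 0.74), ([219.0, 181.0, 34.0, 39.0], 0.72)]
tube_right_end [([266.0, 225.0, 16.0, 88.0], 0.74)]
tube_left_end []
stop_face [([292.0, 298.0, 30.0, 26.0], 0.56)]
bolt [([248.0, 285.0, 14.0, 20.0], 0.61), ([221.0, 179.0, 29.0, 37.0], 0.59)]
socket [([244.0, 312.0, 7.0, 23.0], 0.55)]
top 485.2699605198356 282.0002014744629 214.7826870643344 [[-0.026, -0.999, -0.023, 0.061], [-0.983, 0.029, -0.183, 0.569], [0.183, 0.018, -0.983, 1.258], [0.0, 0.0, 0.0, 1.0]]
tube [([281.0, 237.0, 115.0, 27.0], 0.91)]
stop [([379.0, 203.0, 19.0, 24.0], 0.79)]
tube_right_end [([280.0, 235.0, 114.0, 22.0], 0.8)]
tube_left_end [([282.0, 236.0, 114.0, 23.0], 0.79), ([293.0, 170.0, 226.0, 210.0], 0.46)]
stop_face [([377.0, 204.0, 14.0, 20.0], 0.88), ([350.0, 281.0, 25.0, 17.0], 0.44)]
bolt [([362.0, 243.0, 7.0, 5.0], 0.64)]
socket [([392.0, 248.0, 11.0, 13.0], 0.51)]
0.8 [0.2802562 0.5864579 0.2186724] [[-9.02274445e-01  4.31162180e-01 -2.68337419e-05]
 [ 4.31162179e-01  9.02274445e-01  3.23975503e-05]
 [ 3.81799980e-05  1.76617871e-05 -9.99999999e-01]] [-0.21015641 -0.0014046  -0.29405817]
```

View pics/scene0.png

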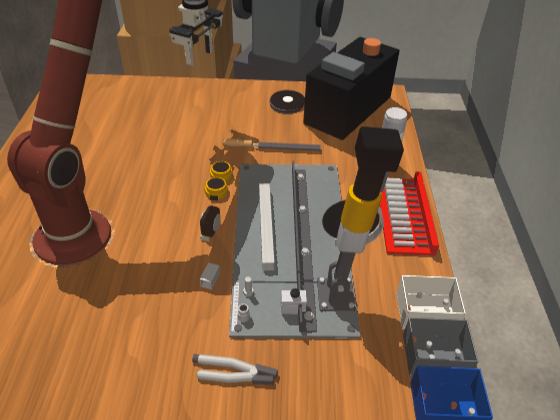

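View pics/top0.png

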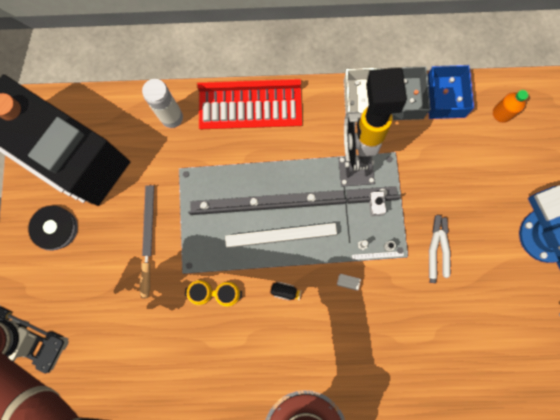

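The top view shows the tube at about (226–337, 228–245), the fence line from (190,207) to (400,193), and the stop at (379,203). The bolt is at (363,245) and the socket at (391,246). Next is an enlarged crop to measure from.

```bash
cat > h.py <<'E'
from station import bot,vision,spotter
import cv2,numpy as np
def ray(c,u,v,z):
    i=vision.camera_info(c);M=np.array(i["world_to_cam"]);R,t=M[:3,:3],M[:3,3]
    d=R.T@np.array([(u-i["cx"])/i["fx"],(v-i["cy"])/i["fy"],1]);o=-R.T@t
    return (o+d*(z-o[2])/d[2])*1000
def tube(im,z=.04,c="top",roi=(150,420,190,270)):
    a,b,e,f=roi;h=cv2.cvtColor(im,cv2.COLOR_RGB2HSV);m=((h[...,2]>170)&(h[...,1]<50)).astype(np.uint8)
    k=np.zeros_like(m);k[e:f,a:b]=m[e:f,a:b]
    n,l,s,_=cv2.connectedComponentsWithStats(k);j=1+s[1:,4].argmax()
    p=np.argwhere(l==j)[:,::-1]
    w=np.array([ray(c,x,y,z)[:2] for x,y in p],np.float32)
    return cv2.minAreaRect(w),s[j]
E
python3 - <<'E'
from h import *
im=cv2.imread("pics/top0.png");
cv2.imwrite("pics/crop0.png",cv2.resize(im[150:285,170:420],None,fx=3.2,fy=3.2,interpolation=cv2.INTER_CUBIC))
r,s=tube(im[:,:,::-1].copy());print(r,s)
E
```

```text
((518.0717163085938, 52.23759460449219), (34.37187194824219, 303.80743408203125), 4.37859582901001) [ 224  223  113   24 1325]
```

View pics/crop0.png

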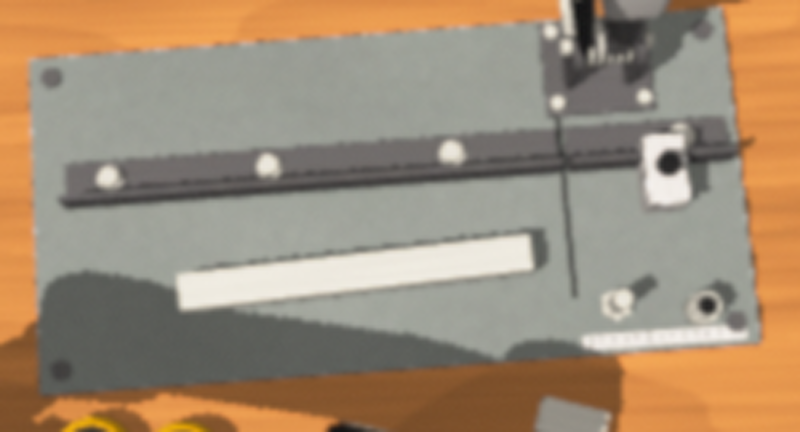

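Run:
```python
from h import *
i=vision.camera_info("top");M=np.array(i["world_to_cam"]);print("cam",-M[:3,:3].T@M[:3,3])
P=lambda u,v,z:ray("top",170+u/3.2-.3,150+v/3.2-.3,z)[:2]
W=np.array([P(*p,.01) for p in((32,58),(722,8),(762,340),(42,393))])
S=np.array([[190,310],[190,-310],[-110,-310],[-110,310]],float)
a,b=W-W.mean(0),S-S.mean(0)
th=np.arctan2((b[:,0]*a[:,1]-b[:,1]*a[:,0]).sum(),(a*b).sum());R=np.array([[np.cos(th),-np.sin(th)],[np.sin(th),np.cos(th)]])
o=W.mean(0)-R@S.mean(0);print("station",o,np.degrees(th),"resid",(S@R.T+o-W).round(1).tolist())
st=lambda p:((np.array(p)-o)@R).round(1)
r,_=tube(cv2.imread("pics/top0.png")[:,:,::-1].copy());print("tube st",[st(p) for p in cv2.boxPoints(r)],r[2]-np.degrees(th))
for n,p in dict(fenceL=(62,205,.01),fenceR=(700,163,.01),fenceTopL=(66,200,.05),stopL=(643,140,.04),stopLb=(645,207,.04),stopRb=(690,205,.04)).items(): print(n,st(P(*p)))
for n,p in dict(bolt=(620,303,.04),sock=(706,306,.045)).items(): print(n,st(P(*p)),P(*p))
```

```text
cam [0.32975241 0.02195199 1.34189857]
station [548.01201266  18.3172454 ] 2.535385584956341 resid [[0.7, 1.8], [1.9, -1.7], [-1.7, -1.2], [-0.8, 1.1]]
tube st [array([-50.5, 186.5]), array([ -40.7, -117.2]), array([  -6.3, -116.1]), array([-16.1, 187.6])] 1.8432102440536688
fenceL [ 53.6 286. ]
fenceR [  49.5 -273.3]
fenceTopL [ 49.5 274.3]
stopL [  67.1 -220.6]
stopLb [   8.9 -216.3]
stopRb [   7.8 -254.4]
bolt [ -71.2 -187. ] [ 485.16198328 -171.61552312]
sock [ -79.5 -257.4] [ 480.01070024 -242.30958912]
```

```bash
python3 -m crank '[19,-53,0,0,0,2.8,-1,19,-53,0,0,0,2.8,-1,19,-53,0,0,0,2.8,-1,19,-53,0,0,0,2.8,-1,19,-53,0,0,0,2.8,-1,19,-53,0,0,0,2.8,-1,19,-53,0,0,0,2.8,-1,19,-53,0,0,0,2.8,-1,19,-53,0,0,0,2.8,-1,19,-53,0,0,0,2.8,-1]'; python3 -m crank '[5,-6,-30,0,0,0,-1,0,0,-40,0,0,0,-1,0,0,-40,0,0,0,-1,0,0,-30,0,0,0,-1,0,0,0,0,0,0,-1,0,0,0,0,0,0,-1]'
```

```text
time_s: 2.05
eef_pos: [0.471, 0.0548, 0.2191]
eef_rot: [[-0.999, -0.045, 0.001], [-0.045, 0.999, 0.0], [-0.001, 0.0, -1.0]]
force: [1.3, 1.1, 0.1]
finger_gap: 0.997
grip_force: 0.0
time_s: 2.8
eef_pos: [0.4762, 0.0506, 0.0796]
eef_rot: [[-0.999, -0.043, 0.002], [-0.043, 0.999, 0.0], [-0.002, 0.0, -1.0]]
force: [0.2, 0.1, 0.4]
finger_gap: 1.003
grip_force: 0.0
```

Run:
```python
from h import *
a=vision.read_camera("top")[150:300,170:420];b=vision.read_camera("scene")[140:350,170:400]
cv2.imwrite("pics/c1.png",np.hstack([cv2.resize(x,(400,int(400*x.shape[0]/x.shape[1])),interpolation=2)[:240] if 0 else cv2.resize(x,(400,360),interpolation=2) for x in(a,b)])[:,:,::-1])
```

```text
(no output)
```

View pics/c1.png

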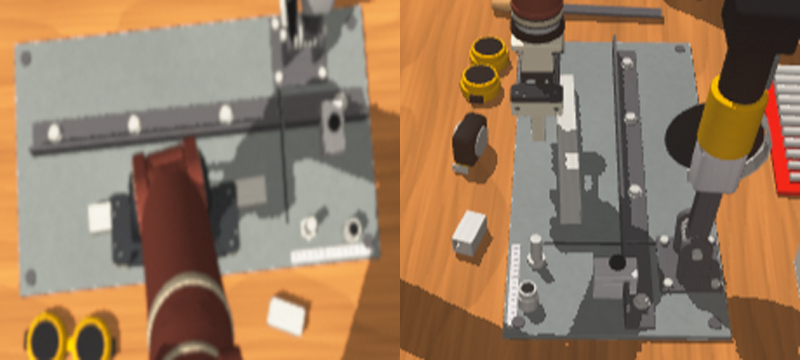

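```bash
python3 -m crank '[0,0,-20,0,0,0,-1,0,0,-20,0,0,0,-1,0,0,-14,0,0,0,-1,0,0,-4,0,0,0,-1,0,0,0,0,0,0,-1]'; python3 -m crank '[8,0.4,0,0,0,0,-1,4,0.2,0,0,0,0,-1,4,0.2,0,0,0,0,-1,4,0.2,0,0,0,0,-1,6,0.3,0,0,0,0,-1,8,0.4,0,0,0,0,-1,8,0.4,0,0,0,0,-1]';python3 -m crank '[7,0.3,0,0,0,0,-1,7,0.3,0,0,0,0,-1,6,0.3,0,0,0,0,-1,4,0.2,0,0,0,0,-1,0,0,0,0,0,0,-1]'
```

```text
time_s: 3.52
eef_pos: [0.4755, 0.0505, 0.0209]
eef_rot: [[-0.999, -0.043, 0.0], [-0.043, 0.999, 0.0], [-0.0, -0.0, -1.0]]
force: [1.0, 0.6, 1.3]
finger_gap: 1.0
grip_force: 0.0
time_s: 4.4
eef_pos: [0.5118, 0.0524, 0.0201]
eef_rot: [[-0.999, -0.043, -0.012], [-0.043, 0.999, -0.001], [0.012, -0.001, -1.0]]
force: [-8.5, -0.2, 7.4]
finger_gap: 1.004
grip_force: 4.1
time_s: 5.03
eef_pos: [0.5374, 0.0532, 0.0201]
eef_rot: [[-0.999, -0.042, -0.008], [-0.042, 0.999, -0.001], [0.008, -0.001, -1.0]]
force: [-5.5, -0.5, 4.2]
finger_gap: 1.004
grip_force: 2.7
```

```bash
python3 -m crank '[4,0.2,0,0,0,0,-1,4,0.2,0,0,0,0,-1,3,0.1,0,0,0,0,-1,2,0.1,0,0,0,0,-1]';python3 -m crank '[2,0.1,0,0,0,0,-1,2,0.1,0,0,0,0,-1,2,0.1,0,0,0,0,-1]';python3 -m crank '[2,0.1,0,0,0,0,-1,2,0.1,0,0,0,0,-1]'
python3 - <<'E'
from h import *
b=vision.read_camera("scene")[140:350,170:400]
cv2.imwrite("pics/c2.png",cv2.resize(b,(657,600),interpolation=2)[:,:,::-1])
E
```

```text
time_s: 5.52
eef_pos: [0.5498, 0.0537, 0.02]
eef_rot: [[-0.999, -0.042, -0.01], [-0.042, 0.999, -0.001], [0.01, -0.001, -1.0]]
force: [-7.4, -0.3, 6.0]
finger_gap: 1.0
grip_force: 3.7
time_s: 5.9
eef_pos: [0.5552, 0.054, 0.02]
eef_rot: [[-0.999, -0.042, -0.011], [-0.042, 0.999, -0.001], [0.011, -0.001, -1.0]]
force: [-7.6, -0.4, 4.8]
finger_gap: 0.998
grip_force: 3.5
time_s: 6.15
eef_pos: [0.5565, 0.054, 0.02]
eef_rot: [[-0.999, -0.043, -0.017], [-0.043, 0.999, -0.002], [0.017, -0.001, -1.0]]
force: [-14.0, -0.6, 11.3]
finger_gap: 0.998
grip_force: 6.4
```

View pics/c2.png

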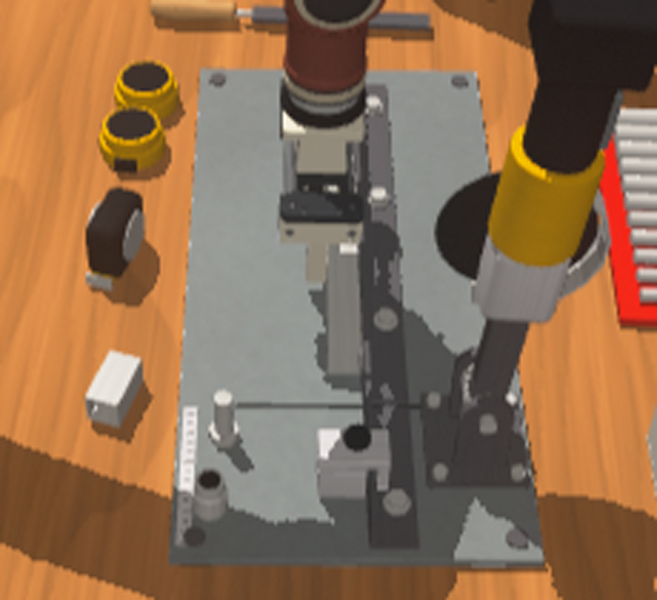

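The tube is against the fence: its right end shows at crop (345,375), with the stop beyond at (340,460). I'll press once more, back off and lift, then go to the left end with the fingers shut.

```bash
python3 -m crank '[2,0.1,0,0,0,0,-1,2,0.1,0,0,0,0,-1,0,0,0,0,0,0,-1]';python3 -m crank '[-8,-0.4,0,0,0,0,-1,-20,-0.9,0,0,0,0,-1,-20,-0.9,0,0,0,0,-1,0,0,30,0,0,0,-1,0,0,40,0,0,0,1,0,45,30,0,0,0,1,10,50,0,0,0,0,1,15,50,0,0,0,0,1,10,40,0,0,0,0,1,0,0,0,0,0,0,1]'
python3 - <<'E'
from h import *
a=vision.read_camera("top");cv2.imwrite("pics/t3.png",cv2.resize(a[150:285,170:420],None,fx=3.2,fy=3.2,interpolation=2)[:,:,::-1])
r,s=tube(a);print(r,s,bot.state()["eef_pos"])
E
```

```text
time_s: 6.58
eef_pos: [0.5565, 0.054, 0.0198]
eef_rot: [[-0.999, -0.043, -0.025], [-0.043, 0.999, -0.003], [0.025, -0.002, -1.0]]
force: [-16.1, -0.8, 16.1]
finger_gap: 0.997
grip_force: 8.5
time_s: 7.82
eef_pos: [0.5554, 0.2434, 0.1206]
eef_rot: [[-0.999, -0.049, 0.002], [-0.049, 0.999, 0.004], [-0.002, 0.004, -1.0]]
force: [-0.2, -0.3, -0.8]
finger_gap: 0.405
grip_force: 0.0Traceback (most recent call last):
  File "<stdin>", line 3, in <module>
  File "h.py", line 12, in tube
    w=np.array([ray(c,x,y,z)[:2] for x,y in p],np.float32)
                ~~~^^^^^^^^^
  File "h.py", line 4, in ray
    i=vision.camera_info(c);M=np.array(i["world_to_cam"]);R,t=M[:3,:3],M[:3,3]
ValueError: time passes only in moves, steps and waits
```

View pics/t3.png

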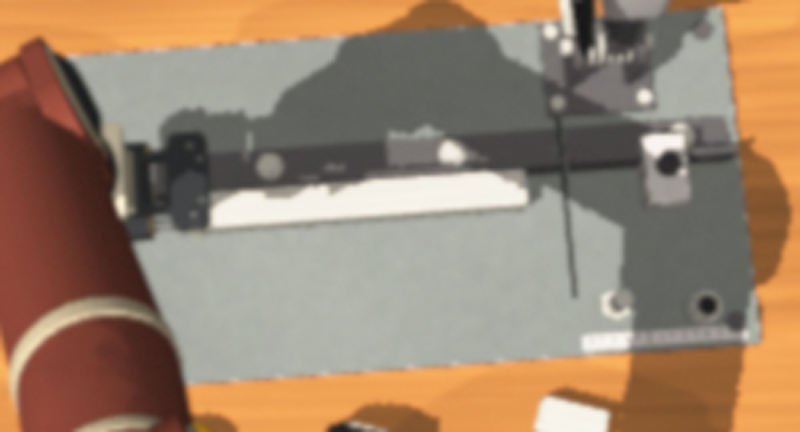

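The tube lies along the fence: its front edge runs (207,228)–(527,205), parallel to the fence line, and its right end is at u≈527 with the stop's edge at 643. Next I work out the remaining distance.

```bash
sed -i 's/^def ray/C={}\ndef info(c):\n    if c not in C: C[c]=vision.camera_info(c)\n    return C[c]\ndef ray/; s/i=vision.camera_info(c);M/i=info(c);M/' h.py
cat >> h.py <<'E'
o=np.array([548.,18.3]);th=np.radians(2.5);RS=np.array([[np.cos(th),-np.sin(th)],[np.sin(th),np.cos(th)]])
st=lambda p:((np.array(p)[:2]-o)@RS).round(1)
P=lambda u,v,z:ray("top",170+u/3.2-.3,150+v/3.2-.3,z)[:2]
E
python3 - <<'E'
from h import *
for n,p in dict(re=(527,205,.04),le=(207,228,.04),re2=(527,172,.04),stop=(645,170,.04),stopb=(643,206,.04)).items(): print(n,st(P(*p)),P(*p))
print(st(bot.state()["eef_pos"]*1000))
E
```

```text
re [  18.1 -116.7] [571.20024052 -97.482821  ]
le [ 18.3 156.7] [559.39981481 175.62137596]
re2 [  46.7 -119.2] [599.86945596 -98.78336214]
stop [  41.  -219.6] [ 598.5572282  -199.27791567]
stopb [  10.  -214.7] [ 567.39627028 -195.73840614]
[ 17.  220.9]
```

```bash
python3 -m crank '[8,0.4,0,0,0,0,1,8,0.4,0,0,0,0,1,0,0,-20,0,0,0,1,0,0,-25,0,0,0,1,0,0,0,0,0,0,1,0,0,0,0,0,0,1]'; python3 -m crank '[0,0,-20,0,0,0,1,0,0,-20,0,0,0,1,0,0,-12,0,0,0,1,0,0,0,0,0,0,1]'
python3 - <<'E'
from h import *
print(st(bot.state()["eef_pos"]*1000))
b=vision.read_camera("scene")[140:350,170:400]
cv2.imwrite("pics/c4.png",cv2.resize(b,(657,600),interpolation=2)[:,:,::-1])
E
```

```text
time_s: 8.62
eef_pos: [0.5722, 0.2381, 0.0764]
eef_rot: [[-0.999, -0.042, 0.001], [-0.042, 0.999, 0.0], [-0.001, 0.0, -1.0]]
force: [0.7, -0.6, 0.9]
finger_gap: 0.005
grip_force: 0.0
time_s: 9.12
eef_pos: [0.5712, 0.2384, 0.0236]
eef_rot: [[-0.999, -0.043, -0.0], [-0.043, 0.999, -0.0], [0.0, -0.0, -1.0]]
force: [-0.3, -0.3, -0.8]
finger_gap: 0.004
grip_force: 0.0
[ 32.8 218.9]
```

View pics/c4.png

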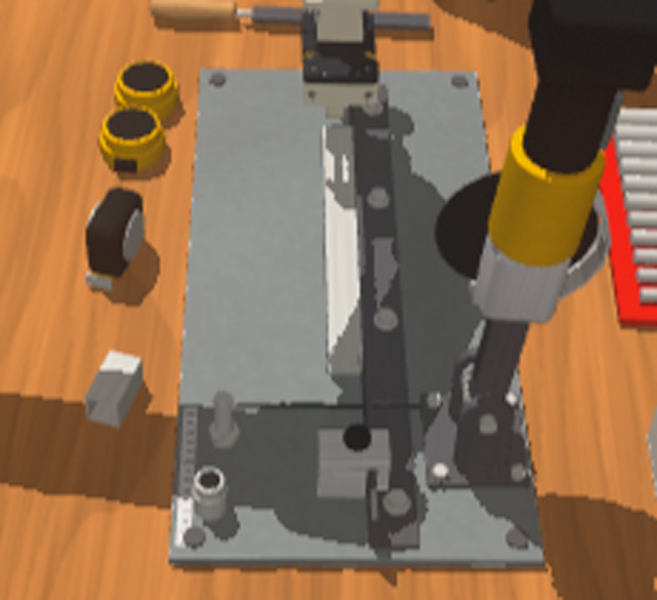

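The shut fingers stand just beyond the tube's left end at about (340,115), and the stop's face shows at about (335,430). Pushing along the fence now.

```bash
python3 -m crank '[0.4,-8,0,0,0,0,1,0.2,-4,0,0,0,0,1,0.2,-4,0,0,0,0,1,0.2,-4,0,0,0,0,1,0.3,-6,0,0,0,0,1,0.3,-8,0,0,0,0,1]'; python3 -m crank '[0.4,-8,0,0,0,0,1,0.4,-8,0,0,0,0,1,0.4,-8,0,0,0,0,1,0.3,-8,0,0,0,0,1,0.3,-8,0,0,0,0,1,0.3,-6,0,0,0,0,1,0.2,-4,0,0,0,0,1,0,0,0,0,0,0,1]'
python3 - <<'E'
from h import *
print(st(bot.state()["eef_pos"]*1000))
a=vision.read_camera("top");cv2.imwrite("pics/t5.png",cv2.resize(a[150:285,170:420],None,fx=3.2,fy=3.2,interpolation=2)[:,:,::-1])
E
```

```text
time_s: 9.93
eef_pos: [0.5727, 0.2065, 0.0238]
eef_rot: [[-0.999, -0.045, 0.001], [-0.045, 0.999, 0.003], [-0.001, 0.003, -1.0]]
force: [0.1, 3.6, -0.4]
finger_gap: 0.007
grip_force: 1.7
time_s: 10.92
eef_pos: [0.5751, 0.1537, 0.0237]
eef_rot: [[-0.999, -0.042, -0.0], [-0.042, 0.999, -0.001], [0.0, -0.001, -1.0]]
force: [-0.3, 3.8, 1.6]
finger_gap: 0.003
grip_force: 1.5
[ 33.  134.1]
```

View pics/t5.png

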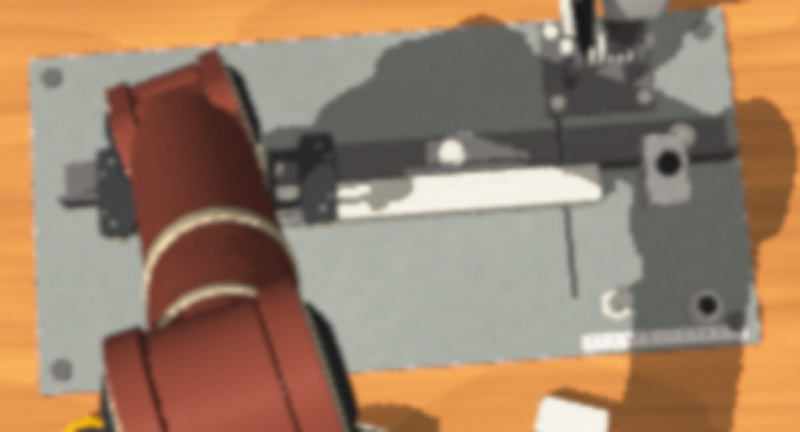

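The tube's right end is at u≈601 and the stop at about 643, so roughly 35 mm remain. I'll slow down from here.

```bash
python3 -m crank '[0.2,-5,0,0,0,0,1,0.2,-5,0,0,0,0,1,0.2,-5,0,0,0,0,1,0.2,-4,0,0,0,0,1,0.1,-3,0,0,0,0,1,0.1,-2,0,0,0,0,1,0,-1,0,0,0,0,1]'; python3 -m crank '[0.1,-1,0,0,0,0,1,0,-1,0,0,0,0,1,0,-1,0,0,0,0,1]';  python3 - <<'E'
from h import *
print(st(bot.state()["eef_pos"]*1000))
a=vision.read_camera("top")[180:225,330:400];b=vision.read_camera("scene")[220:330,250:350]
cv2.imwrite("pics/t6.png",np.hstack([cv2.resize(a,(400,257),interpolation=2),cv2.resize(b,(234,257),interpolation=2)])[:,:,::-1])
E
```

```text
time_s: 11.85
eef_pos: [0.5761, 0.1299, 0.0237]
eef_rot: [[-0.999, -0.043, 0.0], [-0.043, 0.999, 0.0], [-0.0, 0.0, -1.0]]
force: [-0.2, 5.7, 2.1]
finger_gap: 0.008
grip_force: 2.6
time_s: 12.22
eef_pos: [0.5763, 0.1271, 0.0237]
eef_rot: [[-0.999, -0.043, 0.0], [-0.043, 0.999, 0.001], [-0.0, 0.001, -1.0]]
force: [-1.1, 4.6, 1.9]
finger_gap: 0.004
grip_force: 2.5
[ 33.  107.4]
```

View pics/t6.png

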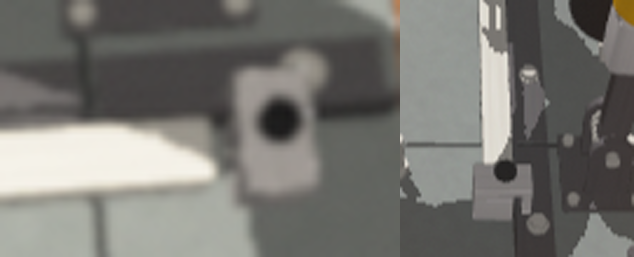

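A gap of about 9 mm remains (tube end at 217, stop edge at 237 in the crop).

```bash
python3 -m crank '[0,-1,0,0,0,0,1,0.1,-1,0,0,0,0,1,0,-1,0,0,0,0,1,0.1,-1,0,0,0,0,1]' | grep -E 'pos|force'; python3 -m crank '[0,-1,0,0,0,0,1]'| grep -E 'pos|force'; python3 -m crank '[0.1,-1,0,0,0,0,1]'| grep -E 'pos|force'
```

```text
eef_pos: [0.5764, 0.1229, 0.0237]
force: [-0.5, 4.1, 1.9]
grip_force: 2.6
eef_pos: [0.5765, 0.1218, 0.0237]
force: [-0.7, 3.6, 1.5]
grip_force: 2.5
eef_pos: [0.5766, 0.1209, 0.0237]
force: [-0.2, 5.0, 1.9]
grip_force: 2.6
```

```bash
python3 -m crank '[0,-1,0,0,0,0,1]'| grep -E 'pos|force'; python3 -m crank '[0,-0.7,0,0,0,0,1]'| grep -E 'pos|force'
```

```text
eef_pos: [0.5766, 0.1198, 0.0237]
force: [-0.5, 4.1, 2.2]
grip_force: 2.5
eef_pos: [0.5766, 0.119, 0.0237]
force: [-0.2, 5.1, 1.8]
grip_force: 2.5
```

```bash
python3 -m crank '[0,-0.7,0,0,0,0,1]'| grep -E 'pos|force'
```

```text
eef_pos: [0.5767, 0.1182, 0.0237]
force: [0.2, 5.1, 2.0]
grip_force: 2.5
```

```bash
python3 -m crank '[0,-0.7,0,0,0,0,1]'| grep -E 'pos|force:'
```

```text
eef_pos: [0.5767, 0.1174, 0.0237]
force: [-0.9, 4.1, 1.8]
grip_force: 2.4
```

```bash
python3 -m crank '[0,-0.7,0,0,0,0,1]'| grep -E 'pos|force:'
```

```text
eef_pos: [0.5767, 0.1167, 0.0237]
force: [0.7, 5.7, 1.5]
grip_force: 2.4
```

```bash
python3 -m crank '[0,-0.7,0,0,0,0,1]'| grep -E 'pos|force:'
```

```text
eef_pos: [0.5767, 0.1163, 0.0237]
force: [-1.2, 5.5, 1.7]
grip_force: 2.9
```

```bash
python3 -m crank '[0,-0.5,0,0,0,0,1]'| grep -E 'pos|force'
```

```text
eef_pos: [0.5767, 0.1163, 0.0237]
force: [0.7, 5.8, 1.9]
grip_force: 3.1
```

```bash
python3 -m crank '[0,-0.5,0,0,0,0,1]'| grep -E 'pos|force'
```

```text
eef_pos: [0.5767, 0.1163, 0.0237]
force: [-0.2, 7.0, 1.8]
grip_force: 3.4
```

The tube has stopped advancing while the force rises gently, so it is butted. One more small press, then back off and check.

```bash
python3 -m crank '[0,-0.7,0,0,0,0,1,0,0,0,0,0,0,1]'| grep -E 'pos|force'; python3 -m crank '[-0.1,3,0,0,0,0,1,-0.5,10,0,0,0,0,1,-0.9,20,0,0,0,0,1,0,0,30,0,0,0,1,0,0,40,0,0,0,1,0,40,50,0,0,0,1,-20,60,20,0,0,0,1,-20,60,0,0,0,0,1,-20,50,0,0,0,0,1,0,0,0,0,0,0,1]'|grep -E 'time|pos|force'
python3 - <<'E'
from h import *
a=vision.read_camera("top")[180:235,235:400];b=vision.read_camera("scene")[180:330,240:340]
cv2.imwrite("pics/t7.png",np.hstack([cv2.resize(a,(495,165),interpolation=2) if 0 else cv2.copyMakeBorder(cv2.resize(a,(560,187),interpolation=2),0,173,0,0,0),cv2.resize(b,(240,360),interpolation=2)])[:,:,::-1])
E
```

```text
eef_pos: [0.5767, 0.1162, 0.0237]
force: [-0.4, 7.1, 0.9]
grip_force: 3.6
time_s: 15.58
eef_pos: [0.5114, 0.3598, 0.1608]
force: [-0.4, -0.3, -0.5]
grip_force: 0.0
```

View pics/t7.png

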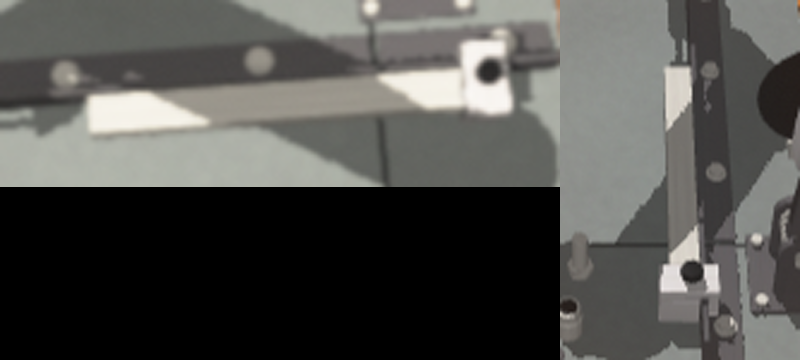

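The tube butts against the stop, with its end under the stop's edge at (462,95), and its slope looks nearly parallel to the fence. I'll give it a gentle re-seat against the fence, straight across at the tube's middle, to make sure it is flat.

```bash
python3 -m crank '[1,-50,0,0,0,0,-1,1,-50,0,0,0,0,-1,1,-50,0,0,0,0,-1,1,-50,0,0,0,0,-1,1,-50,0,0,0,0,-1,1,-50,0,0,0,0,-1,1,-50,0,0,0,0,-1,1,-50,0,0,0,0,-1,1,-3,-10,0,0,0,0,-1,0,0,-40,0,0,0,-1]'|grep -E 'time|pos|force|gap|rot'; python3 -m crank '[0,0,-40,0,0,0,-1,0,0,-30,0,0,0,-1,0,0,-15,0,0,0,-1,0,0,-4,0,0,0,-1,0,0,0,0,0,0,-1]'|grep -E 'time|pos|force|gap|rot'
```

```text
time_s: 16.3
eef_pos: [0.5172, 0.3521, 0.073]
eef_rot: [[-0.999, -0.042, 0.001], [-0.042, 0.999, 0.001], [-0.001, 0.0, -1.0]]
force: [-0.4, -0.5, -1.4]
finger_gap: 0.495
grip_force: 0.0schema error: expected a multiple of 7 numbers
```

```bash
python3 -m crank '[0,0,40,0,0,0,-1,0,-45,40,0,0,0,-1,1,-50,0,0,0,0,-1,1,-50,0,0,0,0,-1,1,-50,0,0,0,0,-1,1,-50,0,0,0,0,-1,0,-50,0,0,0,0,-1,0,-50,0,0,0,0,-1,0,-50,0,0,0,0,-1,0,0,0,0,0,0,-1]'
python3 - <<'E'
from h import *
print(st(bot.state()["eef_pos"]*1000))
E
```

```text
time_s: 17.55
eef_pos: [0.5209, -0.0489, 0.1537]
eef_rot: [[-0.999, -0.033, 0.003], [-0.033, 0.999, -0.004], [-0.003, -0.004, -1.0]]
force: [-0.1, 1.1, 0.2]
finger_gap: 1.003
grip_force: 0.0
[-30.  -65.9]
```

```bash
python3 -m crank '[0,0,-40,0,0,0,-1,0,0,-40,0,0,0,-1,0,0,-30,0,0,0,-1,0,0,-16,0,0,0,-1,0,0,-5,0,0,0,-1,0,0,0,0,0,0,-1]'; python3 -m crank '[8,0.4,0,0,0,0,-1,8,0.4,0,0,0,0,-1,8,0.4,0,0,0,0,-1,6,0.2,0,0,0,0,-1,3,0.1,0,0,0,0,-1,1,0,0,0,0,0,-1]'
```

```text
time_s: 18.3
eef_pos: [0.5212, -0.0425, 0.022]
eef_rot: [[-0.999, -0.043, 0.002], [-0.043, 0.999, -0.0], [-0.002, -0.0, -1.0]]
force: [0.4, -0.6, 0.4]
finger_gap: 0.996
grip_force: 0.0
time_s: 19.05
eef_pos: [0.5544, -0.0413, 0.0212]
eef_rot: [[-0.999, -0.043, -0.0], [-0.043, 0.999, -0.0], [0.0, -0.0, -1.0]]
force: [-0.3, -0.1, -0.8]
finger_gap: 1.0
grip_force: 0.0
```

```bash
python3 -m crank '[2,0.1,0,0,0,0,-1,2,0.1,0,0,0,0,-1]'
```

```text
time_s: 19.3
eef_pos: [0.5584, -0.0411, 0.0213]
eef_rot: [[-0.999, -0.043, -0.0], [-0.043, 0.999, -0.0], [0.0, -0.0, -1.0]]
force: [0.1, -0.2, 1.1]
finger_gap: 0.998
grip_force: 0.0
```

```bash
python3 -m crank '[1.5,0.1,0,0,0,0,-1,1.5,0.1,0,0,0,0,-1]'|grep -E 'pos|force'; python3 -m crank '[1.5,0.1,0,0,0,0,-1]'|grep -E 'pos|force';python3 -m crank '[1.5,0.1,0,0,0,0,-1]'|grep -E 'pos|force'
```

```text
eef_pos: [0.5609, -0.0409, 0.0212]
force: [-1.5, -0.8, 2.6]
grip_force: 0.9
eef_pos: [0.5609, -0.0409, 0.0211]
force: [-5.2, -0.8, 3.9]
grip_force: 2.4
eef_pos: [0.5608, -0.0409, 0.021]
force: [-7.8, -0.2, 5.8]
grip_force: 3.7
```

The contact lies where it did before and the tube does not move, so it was already flush. A last firm press, then withdraw and compare.

```bash
python3 -m crank '[2,0.1,0,0,0,0,-1,2,0.1,0,0,0,0,-1,0,0,0,0,0,0,-1]'|grep -E 'pos|force';python3 -m crank '[-6,-0.3,0,0,0,0,-1,-20,-0.9,0,0,0,0,-1,-20,-0.9,0,0,0,0,-1,0,0,40,0,0,0,-1,0,0,50,0,0,0,-1,0,45,40,0,0,0,-1,0,60,0,0,0,0,-1,0,60,0,0,0,0,-1,0,60,0,0,0,0,-1,0,60,0,0,0,0,-1]'|grep -E 'time|pos|force'; python3 -m crank '[-10,60,0,0,0,0,-1,-10,50,0,0,0,0,-1,0,0,0,0,0,0,-1,0,0,0,0,0,0,-1]'|grep -E 'time|pos|force'
python3 - <<'E'
from h import *
a=vision.read_camera("top");b=vision.read_camera("scene")
cv2.imwrite("pics/t8.png",np.vstack([cv2.resize(a[180:235,235:400],(660,220),interpolation=2),cv2.resize(b[140:350,180:400],(660,380),interpolation=2)])[:,:,::-1])
a0=cv2.imread("pics/top0.png")[:,:,::-1]
for n in("stop","bolt","socket","tube"): print(n,[np.round(d["rect"],1).tolist() for d in spotter.boxes_of(n,"top")[:1]])
# stop thumbscrew (black blob) before/after
for im in(a0,a):
    g=im[188:218,365:395].astype(int).max(2);p=np.argwhere(g<45);print(p.mean(0)+[188,365],len(p))
E
```

```text
eef_pos: [0.5608, -0.0409, 0.0207]
force: [-12.0, -0.7, 9.9]
grip_force: 5.9
time_s: 21.42
eef_pos: [0.5236, 0.245, 0.1518]
force: [1.1, -0.1, 0.4]
grip_force: 0.0
time_s: 21.92
eef_pos: [0.5033, 0.3519, 0.1512]
force: [-0.5, -0.8, 0.5]
grip_force: 0.0
stop [[379.4, 201.3, 14.8, 19.6]]
bolt [[361.9, 243.9, 4.9, 3.5]]
socket [[391.5, 248.1, 12.4, 10.1]]
tube [[318.0, 212.5, 114.0, 24.6]]
[200.41666667 378.75      ] 12
[200. 379.] 1
```

View pics/t8.png

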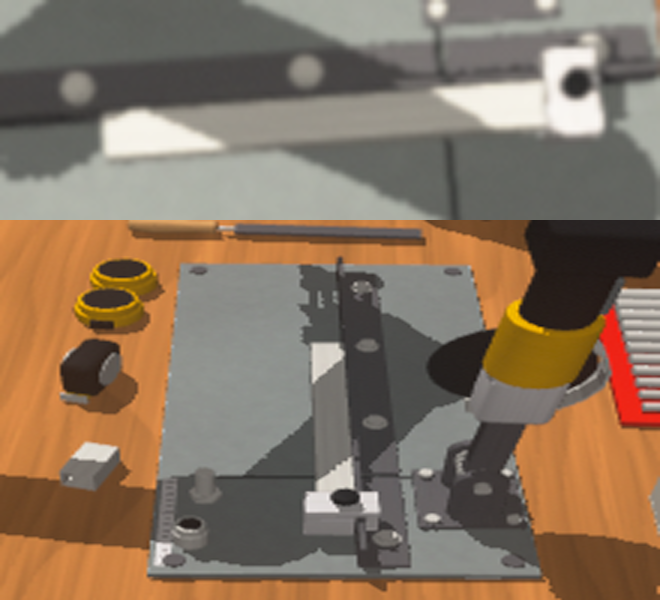

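The tube lies flat along the fence with its end against the stop (top crop ≈(543,105)). The thumbscrew pixel is unchanged, the bystanders are in place and the robot is clear.

```bash
python3 -c "
from station import bot
print(bot.job_done())"
```

```text
the job is handed in; nothing more can be done
None
```

I handed the job in: the tube lies flat along the fence with its right end against the length stop. In the last pictures the stop and saw head had not moved, and nothing else looked disturbed. It took about 22 s of the 54 s, and the push at the stop never read more than about 7 N.

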